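Close and lock the bayonet closure of the mounting press

ROBOT

A 6-joint arm with a two-finger parallel gripper is mounted at the origin on a cart in front of the work surface, level with it; the furniture and walls round the work are solid. World frame = base frame: x ahead of the robot, y to its left, z up, the work surface at z = 0. Lengths are in mm, angles in degrees, forces in N, time in s.
With the tool pointing down it reaches from about 350 to 850 mm from the base axis. Payload 8.1 kg.
Tool frame: the origin (TCP) lies at the very end of the fingers, on their centre line; the grasp point (between the pads) lies 19 mm behind it; z points along the fingers, y is the direction in which the jaws open and shut (so a half turn about z gives the same grasp; the last joint's range is limited). The gripper opens to 85 mm and grips with 20 to 120 N. Pads are 22 mm wide; open, the fingers measure 114 mm over their backs; the gripper's body (76 mm by 85 mm) begins 54 mm behind the grasp point. The pads swing forward as they close: fully open they stand 13 mm farther back than shut.
Start: joints at [-81.727, 7.471, 85.268, -0, 87.261, -4.893], TCP at [136.69, -584.227, 231.292] pointing down, gripper open.
Joint ranges: [-169.43, 169.43], [-51.17, 129.36], [1.28, 143.12], [-76.62, 256.62], [0, 156.53], [-152.29, 152.29]. Speed limits (degrees/s): [136.94, 136.94, 159.86, 180, 180, 180].

INTERFACE

Orientations are given as [roll, pitch, yaw] about the fixed x, y, z axes, in that order (R = Rz(yaw) Ry(pitch) Rx(roll)).
In Python, from bench import r, eyes gives the robot as it stands. The module is installed in compiled form; this text tells all that it offers.
- The arm moves only by the tool play_rows, never from a script. Its argument "deltas" is a list of rows, each a list of 3 entries, a list of its own where there are three numbers: the shift along the tool's x, y, z in m, then the turn, a rotation vector about the tool's x, y, z in rad, then the closure, from 0 (fully open) to 1 (shut). A call has 1 to 8 rows; each row shifts and turns the pose as measured when the row begins, along the tool's axes as they then stand; what a row does not reach is not made up. A row lasts 1/8 s, in which the tool goes at most 62.5 mm and 10.7 degrees, less where a joint would pass 70% of its speed; a pose out of reach is approached as far as the arm can. A call with a gripper value outside its range is refused whole. The fingers move at their own pace and stop on an object; "force" is the grip in N (left out, the last holds). Time passes only in rows, so rows that do not move let the fingers close. It gives the time, the measured TCP pose, the force and the opening at its end, in the units of the state.
- r.sense(): the state, without advancing time (a new reading comes with each control period).
- eyes.snapshot(name): name is "scene" or "top" or "wrist"; returns the picture (400x640x3 uint8, red, green, blue); there is no depth.
- eyes.get_calibration(name): a dict with "mtx" (3x3 intrinsics, pixels), "R" (3x3) and "t" (3): a world point X has camera coordinates R X + t; the wrist camera has in their place "T_tool_cam" (4x4, takes a point from camera to tool coordinates, whose origin is the TCP and whose axes are the flange's). Camera axes: x right, y down, z forward; pixel columns grow to the right and rows downward; lengths in mm; the calibration is good to about 2 mm. The wrist camera is an equidistant fisheye: a pixel r from the principal point sees the ray r / f radians off the axis. A picture is of the moment at which its call begins: read the wrist's pose just before it. get_calibration takes no time and is no camera call.
- r.hand_in(): hands the job in, once; it reports no verdict.
The state is a dict: "time": time; "joint_pos": joint angles; "qd": joint speeds; "joint_efforts": joint torques, N m; "tool_pos": TCP position; "tcp_rot": TCP orientation; "ft_force": force on the tool from outside, world axes, zero at the start; "wrist_torque": the same for the moment, N m; "finger_gap": finger opening in mm.
Only numpy, scipy, OpenCV 4.12 (cv2) and the standard library are available. Lean on these libraries where they do the work, as an engineer would, in place of code of your own. Each camera call takes 0.05 s, during which the arm holds its last target. There are 200 camera calls.

TASK

Close the specimen mounting press: push its sprung closure disc down into the mould and, keeping it down, push one of its two handle posts round clockwise (seen from above) until the closure's pins reach the far end of the L-shaped slots, then let go so that it stays locked. Only push with the fingers: do not pinch a post between them, do not lift the closure, and do not disturb the die plugs, the specimen or the other things standing about.

Things in the scene. Friction and masses are not known exactly. Their poses are not given: they have to be found in the camera images.
- press: the mounting press, fixed to the bench: white housing 150 (x) x 220 (y) x 70 mm high, gauge on its front; origin at the centre of its underside, x to its back, y to its left, z up. On its deck, 45 mm to the left of the origin (+y), stands the steel mould, a tube 80 mm across whose rim is 56 mm above the deck, with two L-shaped slots through its wall: a leg that runs down from the rim, then a level leg that runs clockwise (seen from above)
- closure_top (a point): centre of the upper face of the closure's disc (knurled light metal disc, 92 mm across, 11 mm thick, a flat boss 24 mm across and 4 mm high in its middle); 161 mm above the bench when up, 22 mm lower when pressed home. It turns with the closure: its y axis points to post a, its x axis is the way in which post a must be pushed, z is up
- post_a (a point): centre of the rounded top of one handle post: black, upright, 11 mm thick, 28 mm high, standing on the disc 33 mm from its centre, on the left (+y) side; the disc's face is free beside it, so a finger can press the disc down and push the post at once. At the start it must be pushed away from the robot
- post_b (a point): the same of the other post, opposite, on the right; at the start it must be pushed towards the robot
- closure_press (a joint): how far the closure is pushed down (m): 0 up (spring balanced), 0.022 against the floor of the slots. The spring pushes back with 350 N per m (about 8 N at the bottom) and lifts the closure again if it is let go in the upright leg. The 7 mm pins can enter the level legs (11 mm high) only between 0.018 and 0.022; once they are there the upper edge of the slot keeps the closure down at about 0.018. Negative: lifted
- closure_turn (a joint): how far the closure is turned clockwise seen from above (rad): about 0 in the upright leg, 1.0 with the pins at the end of the level legs; friction (about 3 N at a post) keeps it where it is left
- die_plug_0: bystander: steel cylinder 29 mm across, 30 mm high, loose on the rubber pad of the press's deck; origin at its underside
- die_plug_1: bystander: steel cylinder 29 mm across, 22 mm high, loose on the same pad; origin at its underside
- specimen_1: bystander: black mounted specimen, 30 mm across, 21 mm high, loose on the same pad; origin at its underside
- powder_jar: bystander: jar 66 mm across, 84 mm high, loose on the bench to the right of the press; origin at its underside
- mug: bystander: mug 86 mm across, 96 mm high, loose on the bench to the left and behind; origin at its underside

How it is judged:
By the outcome, as a careful person would: the job done as asked, in the order asked, and still so for the second after the job is handed in, with the robot touching nothing.
It also fails if it takes over 35 s, if anything falls off the work surface, if the arm or the gripper's body presses on something with over 40 N, if the wrist force passes 120 N, or if a joint passes its speed limit or range.

## Working session

There is one attempt and no reset: what is moved stays moved. The work goes in short steps, Python scripts to look and compute and a tool call to move; the robot and the scene stay as the last step left them, time stands still between calls to the robot, and variables do not carry over. Pictures are saved under pics/ and viewed, about 8 in all and at most 12, crops included, and the job is handed in when it is done.

Besides the shell and the picture viewer there is one more tool, called as a command line: name --argument value ..., lists and objects as JSON in quotes. play_rows: Moves the arm, as the interface text tells. Its arguments: {"type":"object","properties":{"deltas":{"type":"array"},"force":{"type":"number"}},"required":["deltas"]}

```bash
mkdir -p pics; python3 - <<'E'
from bench import r, eyes
import cv2
s=r.sense();print(s)
for n in("scene","top"):
    im=eyes.snapshot(n);cv2.imwrite(f"pics/{n}0.png",im[:,:,::-1]);print(n,eyes.get_calibration(n))
print(eyes.get_calibration("wrist"))
E
```

```text
{'time': 0.0, 'joint_pos': array([-8.17266156e+01,  7.51426699e+00,  8.53285585e+01,  1.47889814e-04,
        8.72614226e+01, -4.89378599e+00]), 'qd': array([-0.09573733, -0.0532263 , -0.16912339, -0.08086036,  0.01948957,
        0.03554312]), 'joint_efforts': array([-5.05855114e-04, -5.69387162e+01, -5.00570083e+01, -2.70870996e-04,
        1.46913860e-02, -2.05076668e-05]), 'tool_pos': array([ 136.61292624, -583.6848533 ,  230.26010503]), 'tcp_rot': array([-1.79896145e+02, -9.04044888e-03,  1.31671550e+01]), 'ft_force': array([ 0.21517261,  1.17499024, -0.27011996]), 'wrist_torque': array([ 0.01278474,  0.0220278 , -0.06030134]), 'finger_gap': 85.61586718639954}
scene {'mtx': array([[382.43930697,   0.        , 328.77098501],
       [  0.        , 382.43930697, 200.17399716],
       [  0.        ,   0.        ,   1.        ]]), 'R': array([[ 0.84223483, -0.53868645,  0.02138695],
       [-0.3371142 , -0.55720565, -0.75886486],
       [ 0.42070715,  0.63193257, -0.65089685]]), 't': array([-507.91506   ,  314.39846859,  767.26655747])}
top {'mtx': array([[412.0661295 ,   0.        ,
[... 154 characters left out ...]
694,  0.00129127],
       [-0.98280546,  0.0144877 , -0.18407481],
       [ 0.18403529, -0.00402676, -0.98291139]]), 't': array([-2.56705810e-01,  6.22667400e+02,  1.12290696e+03])}
{'mtx': array([[309.70691629,   0.        , 319.38697118],
       [  0.        , 309.70691629, 197.9408243 ],
       [  0.        ,   0.        ,   1.        ]]), 'T_tool_cam': array([[-3.36310196e-04, -9.47588463e-01, -3.19493337e-01,
         8.37169753e+01],
       [ 9.99999610e-01, -5.77754014e-05, -8.81278979e-04,
         2.62989315e-01],
       [ 8.16630937e-04, -3.19493508e-01,  9.47588113e-01,
        -1.43406021e+02],
       [ 0.00000000e+00,  0.00000000e+00,  0.00000000e+00,
         1.00000000e+00]])}
```

View pics/scene0.png

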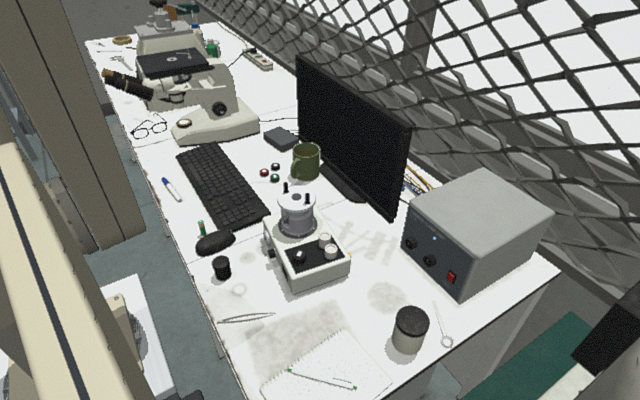

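View pics/top0.png

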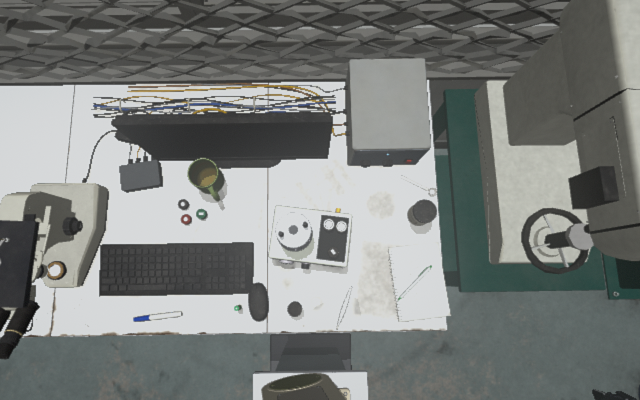

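The overview shows the press at about (310,237) in the top view, with the closure's two dark posts near (280,233) and (307,228). In the scene view they are near (286,187) and (307,197). I'll crop both views.

```bash
cat > h.py <<'E'
import numpy as np,cv2
from bench import r,eyes
def ray(n,u,v):
    c=eyes.get_calibration(n);d=c["R"].T@np.linalg.inv(c["mtx"])@[u,v,1];o=-c["R"].T@c["t"];return o,d/np.linalg.norm(d)
def plane(n,u,v,z):
    o,d=ray(n,u,v);return o+d*(z-o[2])/d[2]
def tri(a,b):
    (o,d),(p,e)=ray("scene",*a),ray("top",*b)
    s=np.linalg.lstsq(np.c_[d,-e],p-o,rcond=None)[0];A=o+s[0]*d;B=p+s[1]*e
    return (A+B)/2,np.linalg.norm(A-B)
E
python3 - <<'E'
from h import *
a=cv2.imread("pics/scene0.png")[170:250,255:355];b=cv2.imread("pics/top0.png")[195:275,260:360]
cv2.imwrite("pics/c.png",np.hstack([cv2.resize(x,(400,320),interpolation=cv2.INTER_CUBIC) for x in(a,b)]))
for n,o in(("scene",(255,170)),("top",(260,195))):
    im=(a if n=="scene" else b).max(2)
    k,l,st,c=cv2.connectedComponentsWithStats((im<75).astype(np.uint8))
    for i in range(1,k):
        if st[i,4]>5: print(n,st[i,:2]+o,st[i,2:],(c[i]+o).round(1))
E
```

```text
scene [291 170] [ 64  32 876] [332.7 179.4]
scene [261 173] [ 7  3 14] [264.  174.4]
scene [271 178] [ 8  4 25] [274.6 179.7]
scene [284 183] [ 4 10 30] [285.4 187.6]
scene [305 193] [ 5 11 34] [306.9 198.7]
scene [255 194] [ 16  30 247] [259.8 209.9]
scene [284 218] [ 5  6 20] [286.3 220.6]
scene [279 220] [ 3 11 18] [279.7 225. ]
scene [282 231] [27  7 59] [295.1 235.1]
scene [331 238] [ 6  7 19] [332.6 240.8]
scene [288 240] [ 36  10 175] [308.6 246.2]
```

View pics/c.png

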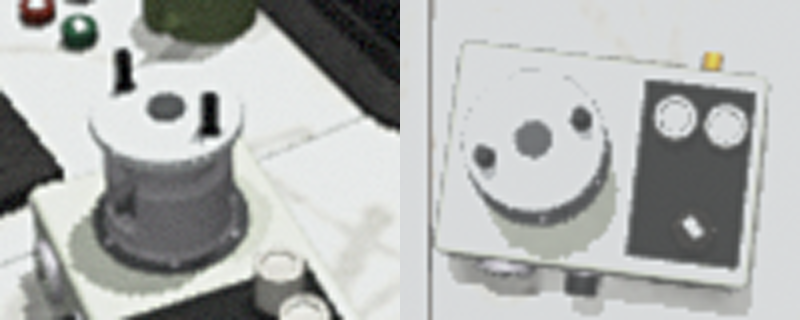

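The crops show post a's top at scene (285.6,183.5) and top (281.2,234), and post b's at scene (307.3,194) and top (305.3,224.7). The boss is at scene (296.5,196.7) and top (293.3,229.8).

```bash
python3 - <<'E'
from h import *
for n,a,b,z in(("a",(285.6,183.3),(280.9,233.6),189),("b",(307.3,194),(305.3,224.5),189),("boss",(296.5,196.7),(293.2,229.7),165)):
    print(n,tri(a,b),plane("top",*b,z),plane("scene",*a,z))
E
```

```text
a (array([518.26263351,  66.31568273, 187.7959767 ]), np.float64(1.9462678534349171)) [517.22436802  66.59147276 189.        ] [518.5405121   64.64195717 189.        ]
b (array([540.8426362 ,   4.51219203, 188.95878347]), np.float64(3.408146896720883)) [539.26496667   5.19755421 189.        ] [542.48047355   3.98552525 189.        ]
boss (array([530.40724723,  36.46163612, 162.6007519 ]), np.float64(1.5454359743224524)) [529.40700685  36.66299037 165.        ] [529.84524477  33.703623   165.        ]
```

play_rows --deltas '[[[0.02,-0.022,-0.01],[0,0,0],1],[[0.032,-0.035,-0.01],[0,0,0],1],[[0.032,-0.035,-0.01],[0,0,0],1],[[0.032,-0.035,-0.005],[0,0,0],1],[[0.032,-0.035,0],[0,0,0],1],[[0.032,-0.035,0],[0,0,0],1],[[0.032,-0.035,0],[0,0,0],1],[[0.032,-0.035,0],[0,0,0],1]]' --force 40

```text
time: 1.1
tool_pos: [316.0, -259.3, 263.5]
tcp_rot: [-179.5, -0.0, 12.8]
ft_force: [0.8, -0.0, 0.5]
finger_gap: 0.2
```

play_rows --deltas '[[[0.034,-0.033,0],[0,0,-0.018],1],[[0.034,-0.033,0],[0,0,-0.018],1],[[0.034,-0.033,0],[0,0,-0.018],1],[[0.034,-0.033,0],[0,0,-0.018],1],[[0.034,-0.033,0],[0,0,-0.018],1],[[0.034,-0.033,0],[0,0,-0.018],1],[[0.034,-0.033,0],[0,0,-0.018],1],[[0.0,0,0],[0,0,-0.018],1]]'

```text
time: 2.1
tool_pos: [484.1, 41.8, 262.9]
tcp_rot: [-179.5, 0.0, 21.5]
ft_force: [-0.7, -0.7, -0.1]
finger_gap: -0.2
```

```bash
cat >> h.py <<'E'
from scipy.spatial.transform import Rotation as Ro
def wray(uv,s):
    c=eyes.get_calibration("wrist");K=c["mtx"];T=c["T_tool_cam"]
    p=np.array([uv[0]-K[0,2],uv[1]-K[1,2]])/K[0,0];th=np.hypot(*p)
    d=np.r_[p/th*np.sin(th),np.cos(th)] if th>0 else np.array([0,0,1.])
    R=Ro.from_euler("xyz",s["tcp_rot"],degrees=True).as_matrix()
    return R@T[:3,3]+s["tool_pos"],R@T[:3,:3]@d
def wplane(uv,s,z):
    o,d=wray(uv,s);return o+d*(z-o[2])/d[2]
E
python3 - <<'E'
from h import *
s=r.sense();print(s["tool_pos"],s["tcp_rot"],s["ft_force"],s["joint_pos"])
im=eyes.snapshot("wrist");cv2.imwrite("pics/w1.png",im[:,:,::-1])
import json;json.dump({k:list(s[k]) for k in("tool_pos","tcp_rot")},open("w1.json","w"))
E
```

```text
[484.09571531  41.78626651 262.85817691] [-1.79469536e+02  2.75596758e-02  2.15464933e+01] [-0.74291856 -0.69132769 -0.08952927] [ -1.47575487 -10.92624825 100.02278314   0.47752899  91.13625343
  66.98637903]
```

View pics/w1.png

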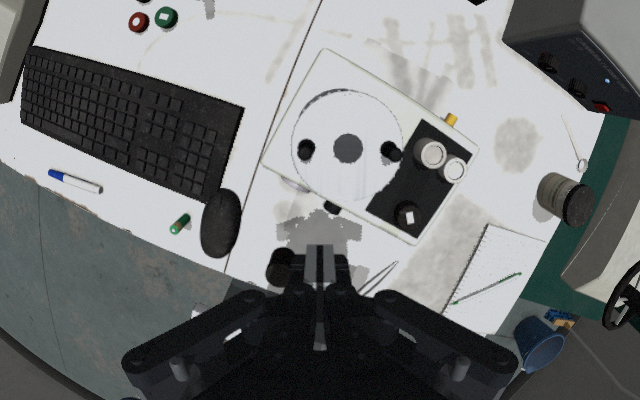

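The wrist view shows the boss at (348,148), post a at about (306,150), post b at about (391,151) and the shut fingertips at about (320,250).

```bash
python3 - <<'E'
from h import *
import json
s=json.load(open("w1.json"));im=cv2.imread("pics/w1.png")
g=im.max(2)[135:168,290:410]
k,l,st,c=cv2.connectedComponentsWithStats((g<50).astype(np.uint8))
for i in range(1,k):
    if st[i,4]>20: print(st[i],c[i]+[290,135])
for n,u,z in(("boss",(348,148),165),("a",(305.5,149.5),189),("b",(391.5,150.5),189)): print(n,wplane(u,s,z))
cv2.imwrite("pics/w1c.png",cv2.resize(im[90:280,250:450],(800,760),interpolation=cv2.INTER_CUBIC)[:600])
E
```

```text
[  8   5  17  20 256] [305.65234375 148.98828125]
[ 91   5  29  28 467] [396.40256959 153.30620985]
boss [532.9454696   37.54507632 165.        ]
a [523.70994975  68.46403223 189.        ]
b [546.36945404  10.98933957 189.        ]
```

View pics/w1c.png

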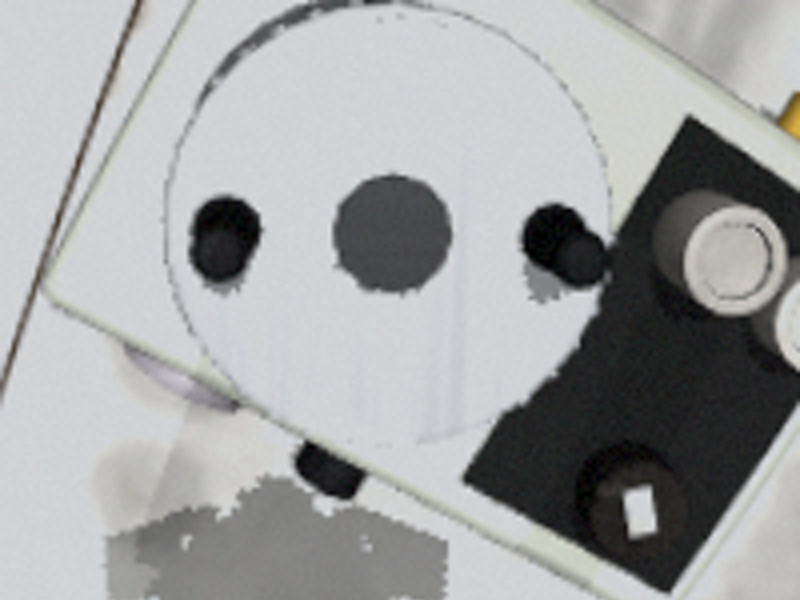

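In the crop, post a's rounded top is at about (305,152.5) in full-image pixels, b's at (395,154.5) and the boss at (348,148.2).

```bash
python3 - <<'E'
from h import *
import json
s=json.load(open("w1.json"))
C=wplane((348,148.2),s,165)[:2];a=wplane((305,152.5),s,189)[:2];b=wplane((395,154.5),s,189)[:2]
d=a-b;print(C,a,b,np.linalg.norm(d),(a+b)/2,np.degrees(np.arctan2(d[1],d[0]))-90)
# triangulate heights of a with top view
o,e=wray((305,152.5),s);p,f=ray("top",280.9,233.6)
q=np.linalg.lstsq(np.c_[e,-f],p-o,rcond=None)[0];print(o+q[0]*e,p+q[1]*f)
E
```

```text
[532.79747892  37.48325428] [521.55210139  68.01897642] [544.7118808    7.35266715] 64.93671120891224 [533.1319911   37.68582179] 20.894698731090443
[518.76820276  67.82228782 174.2745971 ] [518.82638302  67.61271933 174.26639711]
```

play_rows --deltas '[[[0.021,-0.007,0.02],[0,0,0],1],[[0,0,0.03],[0,0,0],1],[[0,0,0.025],[0,0,0],1],[[0,0,0.01],[0,0,0],1],[[0,0,0],[0,0,0],1]]'

```text
time: 2.78
tool_pos: [499.5, 50.5, 176.1]
tcp_rot: [-179.6, 0.1, 21.2]
ft_force: [0.5, -0.1, 1.4]
finger_gap: 0.2
```

```bash
python3 - <<'E'
from h import *
s=r.sense();print(s["tool_pos"],s["tcp_rot"],s["ft_force"])
im=eyes.snapshot("wrist");cv2.imwrite("pics/w2.png",cv2.resize(im[80:300,220:460],(720,600)[:2],interpolation=cv2.INTER_CUBIC)[:,:,::-1])
E
```

```text
[499.51986316  50.51967496 176.06412925] [-1.79614369e+02  1.14376801e-01  2.12459998e+01] [ 0.5453605  -0.07906015  1.44454549]
```

View pics/w2.png

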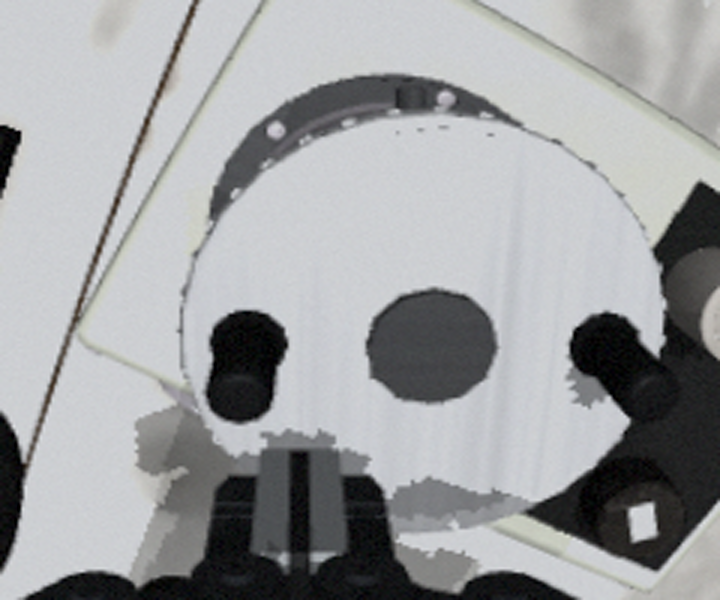

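The view shows the fingertips behind post a, about 9 mm inboard of it (crop 300 against 245), so I'll shift outwards 6 mm.

play_rows --deltas '[[[0.004,-0.007,0.003],[0,0,0],1],[[0,0,0.008],[0,0,0],1],[[0,0,0.008],[0,0,0],1],[[0,0,0],[0,0,0],1]]'

```text
time: 3.32
tool_pos: [502.8, 59.1, 159.3]
tcp_rot: [-179.7, -0.2, 21.2]
ft_force: [0.6, 0.1, -0.3]
finger_gap: 0.0
```

play_rows --deltas '[[[0,0,0.006],[0,0,0],1],[[0,0,0.006],[0,0,0],1],[[0,0,0.003],[0,0,0],1],[[0,0,0],[0,0,0],1]]'

```text
time: 3.82
tool_pos: [503.4, 59.2, 144.8]
tcp_rot: [-179.8, -0.3, 21.3]
ft_force: [-2.6, 0.6, 5.4]
finger_gap: -0.2
```

play_rows --deltas '[[[0,0,0.003],[0,0,0],1],[[0,0,0.002],[0,0,0],1],[[0,0,0],[0,0,0],1]]'

```text
time: 4.2
tool_pos: [503.5, 59.3, 140.7]
tcp_rot: [-179.8, -0.3, 21.2]
ft_force: [-4.0, 0.3, 6.3]
finger_gap: 0.1
```

play_rows --deltas '[[[0,0,0.002],[0,0,0],1],[[0,0,0.001],[0,0,0],1]]'

```text
time: 4.45
tool_pos: [503.7, 59.5, 138.9]
tcp_rot: [-179.7, -0.3, 21.2]
ft_force: [-5.7, 0.4, 11.5]
finger_gap: 0.1
```

play_rows --deltas '[[[0.003,0,0],[0,0,0],1],[[0.003,-0.0014,0.0005],[0,0,0.087],1],[[0.003,-0.0014,0.0003],[0,0,0.087],1]]'

```text
time: 4.82
tool_pos: [511.1, 65.4, 139.4]
tcp_rot: [-179.7, -0.3, 11.0]
ft_force: [-2.9, 0.0, 6.5]
finger_gap: 0.2
```

play_rows --deltas '[[[0.003,-0.0012,0.0008],[0,0,0.087],1],[[0.003,-0.0012,0.0005],[0,0,0.087],1],[[0.003,-0.0012,0.0005],[0,0,0.087],1]]'

```text
time: 5.2
tool_pos: [520.5, 70.2, 139.2]
tcp_rot: [-179.6, -0.2, -4.5]
ft_force: [-2.9, -1.2, 7.9]
finger_gap: 0.1
```

```bash
python3 - <<'E'
from h import *
s=r.sense();print(s["tool_pos"],s["tcp_rot"],s["ft_force"],s["joint_pos"])
im=eyes.snapshot("wrist");cv2.imwrite("pics/w3.png",cv2.resize(im[80:300,220:460],(720,600)[:2],interpolation=cv2.INTER_CUBIC)[:,:,::-1])
E
```

```text
[520.4890592   70.24380373 139.19195531] [-179.58655924   -0.2449475    -4.45037092] [-2.92870344 -1.19189451  7.87201698] [  1.82347312  -0.8072314  103.66280513   0.39453291  76.8560653
  96.18421072]
```

View pics/w3.png

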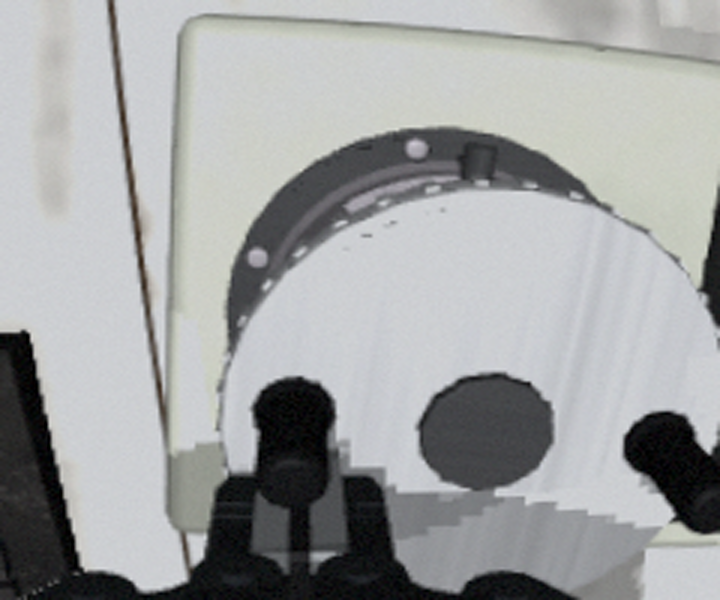

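The view shows the pins still pressed and post a ahead of the shut fingers. The closure has turned about 30°, so roughly 27° remains.

play_rows --deltas '[[[0.003,-0.0012,0.0005],[0,0,0.087],1],[[0.003,-0.0012,0.0005],[0,0,0.087],1],[[0.003,-0.0012,0.0005],[0,0,0.087],1],[[0.003,-0.0012,0.0005],[0,0,0.087],1]]'

```text
time: 5.75
tool_pos: [534.9, 72.2, 139.4]
tcp_rot: [-179.5, -0.3, -25.3]
ft_force: [-1.7, -0.6, 7.1]
finger_gap: -0.1
```

play_rows --deltas '[[[0.003,-0.0012,0.0005],[0,0,0.06],1],[[0.003,-0.0012,0.0005],[0,0,0.04],1],[[0.002,-0.0005,0.0003],[0,0,0.0],1]]'

```text
time: 6.12
tool_pos: [539.6, 72.0, 138.7]
tcp_rot: [-179.7, 0.3, -31.3]
ft_force: [-15.8, 2.3, 16.9]
finger_gap: 0.2
```

play_rows --deltas '[[[-0.0005,0,-0.003],[0,0,0],1],[[-0.0005,0,-0.004],[0,0,0],1],[[-0.004,0,-0.004],[0,0,0],1],[[-0.004,0,-0.02],[0,0,0],1],[[0,0,-0.05],[0,0,0],1],[[0,0,-0.05],[0,0,0],1],[[-0.03,0,-0.02],[0,0,0],1],[[0,0,0],[0,0,0],1]]'

```text
time: 7.12
tool_pos: [503.8, 92.1, 298.1]
tcp_rot: [-179.7, 0.4, -31.3]
ft_force: [0.5, -0.1, 0.3]
finger_gap: 0.1
```

```bash
python3 - <<'E'
from h import *
import json
s=r.sense();print(s["tool_pos"],s["tcp_rot"],s["ft_force"])
im=eyes.snapshot("wrist");cv2.imwrite("pics/w4f.png",im[:,:,::-1]);cv2.imwrite("pics/w4.png",cv2.resize(im[60:280,220:460],(720,600)[:2],interpolation=cv2.INTER_CUBIC)[:,:,::-1])
json.dump({k:list(s[k]) for k in("tool_pos","tcp_rot")},open("w4.json","w"))
E
```

```text
[503.78696734  92.12807576 298.12955557] [-179.66161929    0.4009613   -31.27198995] [ 0.46041605 -0.12568562  0.34036556]
```

View pics/w4.png

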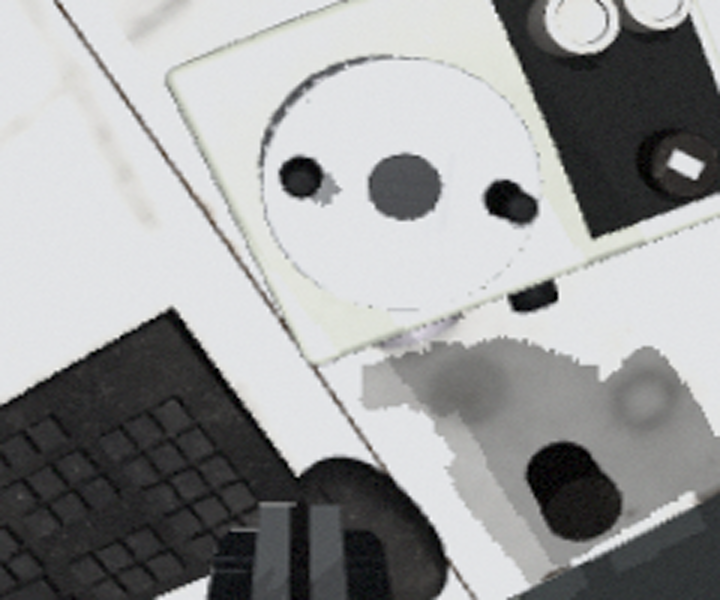

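After release, the view shows post a at crop (303,178), b at (520,207) and the boss at (405,186). Next I'll compute the turn and the height, adding a check from the fixed cameras.

```bash
python3 - <<'E'
from h import *
import json
s=json.load(open("w4.json"))
a=wplane((321,125.5),s,171);b=wplane((393.3,136),s,171);c=wplane((355,128.2),s,147);d=(a-b)[:2]
print(a,b,c,np.linalg.norm(d),"turn",110.9-np.degrees(np.arctan2(d[1],d[0])))
x=eyes.snapshot("scene")[:,:,::-1][170:250,255:355];y=eyes.snapshot("top")[:,:,::-1][195:275,260:360]
o=cv2.imread("pics/c.png")
n=np.hstack([cv2.resize(q,(400,320),interpolation=cv2.INTER_CUBIC) for q in(x,y)])
cv2.imwrite("pics/c2.png",n)
E
```

```text
[553.29248696  62.49024867 171.        ] [512.95153199  11.82873066 171.        ] [532.55922671  37.35656156 147.        ] 64.76096088271048 turn 59.42974801604825
```

View pics/c2.png

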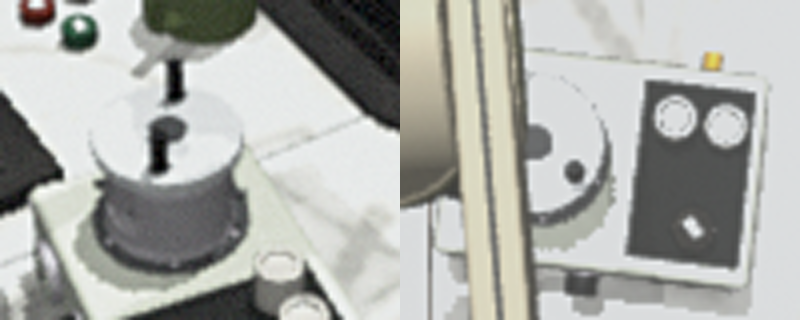

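```bash
python3 -c "
from bench import r
print(r.hand_in(), r.sense()['ft_force'])"
```

```text
the job is handed in; nothing more can be done
the job is handed in; nothing more can be done
```

The press is closed and stayed locked when I let go, and the job is handed in. With the fingers shut, I pushed the disc down until it met the slot floor (11.5 N at a fingertip height of 138.9 mm). Keeping it down, I pushed post a clockwise until the force rose to about 16 N at the end stop. Then I eased off, lifted clear and handed in at about 7 s.

**Last checks**
- **Turn:** the wrist view after letting go put it at about 59°, against the 57° expected. That agrees within the couple of degrees I can measure.
- **Height:** the disc sat roughly 16–18 mm lower than at the start in the scene view. This is a rough estimate, but it fits a closure held down by the slots.
- **Bystanders:** the plugs and specimen on the pad looked unmoved, and so did the part of the mug in view. I did not recheck the powder jar, but nothing passed near it.
- **Contact:** the wrist force was close to zero, so the robot was touching nothing.

**Disagreements**
- **Closure centre:** the wrist camera and the fixed cameras differed by about 3 mm. I used the wrist value, and the contact was sound.
- **Post a height:** crossing the wrist and top views gave 174 mm, but the scene and top views gave 188 mm against the expected 189 mm. I put the 174 mm down to the small angle between the wrist and top views and did not use it.

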